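# Tap the jammed jar to clear its neck

## Robot

A 6-joint arm with a two-finger parallel gripper is mounted at the origin on the work surface. World frame = base frame: x ahead of the robot, y to its left, z up, the work surface at z = 0. Lengths are in mm, angles in degrees, forces in N, time in s.
With the tool pointing down it reaches from about 350 to 850 mm from the base axis. Payload 8.1 kg.
Tool frame: the origin (TCP) lies midway between the tips of the shut fingers; the grasp point (between the pads) lies 19 mm behind it (r.tcp_to_grasp is the distance from the TCP to the grasp point, in mm); z points along the fingers, y is the direction in which the jaws open and shut (so a half turn about z gives the same grasp; the last joint's range is limited). The gripper opens to 85 mm and grips with 20 to 120 N. Pads are 22 mm wide; open, the fingers measure 114 mm over their backs; the gripper's body (76 mm by 85 mm) begins 54 mm behind the grasp point. The pads swing forward as they close: fully open they stand 13 mm farther back than shut.
Start: joints at [-70.726, 7.471, 85.268, -0, 87.261, -4.893], TCP at [245.662, -547.408, 231.292] pointing down, gripper open.
Joint ranges: [-169.43, 169.43], [-51.17, 129.36], [1.28, 143.12], [-76.62, 256.62], [0, 156.53], [-152.29, 152.29]. Speed limits (degrees/s): [136.94, 136.94, 159.86, 180, 180, 180].

## Interface

Orientations are given as [roll, pitch, yaw] about the fixed x, y, z axes, in that order (R = Rz(yaw) Ry(pitch) Rx(roll)).
In Python, from bench import r gives the robot as it stands.
- The arm moves only by the tool jog_arm, never from a script. Its argument "targets" is a list of rows, each a list of 7 numbers: the shift along the tool's x, y, z in m, then the turn, a rotation vector about the tool's x, y, z in rad, then the closure, from 0 (fully open) to 1 (shut). In form: [[dx, dy, dz, wx, wy, wz, claw], ...]. A call has 1 to 5 rows; each row is the pose to reach, as a shift and turn from the pose commanded when the call began, along the tool's axes at that moment; what a row does not reach only later rows make up. A row lasts 1/12 s, in which the tool goes at most 41.7 mm and 7.16 degrees, less where a joint would pass 70% of its speed; a pose out of reach is approached as far as the arm can. A call with a gripper value outside its range is refused whole. The fingers move at their own pace and stop on an object; "newtons" is the grip in N (left out, the last holds). Time passes only in rows, so rows that repeat a pose let the fingers close. It gives the time, the measured TCP pose, the force and the opening at its end, in the units of the state.
- r.sense(): the state, without advancing time (a new reading comes with each control period).
- r.snapshot(name): name is "scene" or "top" or "wrist"; returns a dict with "pixels" (480x640x3 uint8, red, green, blue), "fx", "fy", "cx", "cy" (pixels), "origin" and "attitude" of the camera in the world. Camera axes: x right, y down, z forward; pixel columns grow to the right and rows downward; lengths in mm; the calibration is good to about 2 mm. The wrist camera is an equidistant fisheye: a pixel r from the principal point sees the ray r / f radians off the axis. A picture is of the moment at which its call begins. There is no depth.
- r.hand_in(): hands the job in, once; it reports no verdict.
The state is a dict: "time": time; "joint_pos": joint angles; "qd": joint speeds; "joint_efforts": joint torques, N m; "tool_pos": TCP position; "tcp_rot": TCP orientation; "ft_force": force on the tool from outside, world axes, zero at the start; "wrist_torque": the same for the moment, N m; "finger_gap": finger opening in mm.
Only numpy, scipy, OpenCV 4.12 (cv2) and the standard library are available. Lean on these libraries where they do the work, as an engineer would, in place of code of your own. Each camera call takes 0.05 s, during which the arm holds its last target.

## Task

Two brass blanks are jammed in the narrow neck of the clear jar that is strapped, tilted neck-down, under the extraction hood. Pick up the grey tote by its centre grip and set it down flat on the table with one of its compartments under the jar's mouth, let go, then tap the rubber pad on the side of the jar's wide body with the fingertips, gently and as often as needed, until both blanks have dropped into the tote. Do not touch the blanks or the thin neck, never hit the jar hard, and leave the other things, and the tote once it is in place, where they are.

Things in the scene. Friction and masses are not known exactly. Their poses are not given: they have to be found in the camera images.
- stand: fixed grey stand carrying the jar and hood. Origin on the table plumb below the mouth's middle; z up, +y level from the mouth back towards the jar's closed end, -x the side where the jar is tapped, facing the robot's front left. Base plate, posts: y 60 to 250 mm, x -70 to 130 mm; nothing stands below the neck (y under 60 mm). Behind the jar are a post and a thick hose (x 90 to 220, y 110 to 200, up to 460 mm)
- hood_edge (a point): middle of the lower edge of the black extraction hood over the tapped side. The hood is a level sheet, underside 293 mm above the table, over stand x -76 to 120, y 60 to 250 mm. It overhangs the pad's face by 22 mm, so an upright gripper cannot get beside the jar: lean it away from the jar 35 to 45 degrees, fingers pointing down and towards stand +x
- jar: clear square jar banded to a saddle, tilted 30 degrees neck-down. Origin: middle of the mouth's lower inner edge, 105 mm above the table; y up the jar's axis, x as the stand's, z square to the neck's floor. Wide body x +-48, z -24 to 56, y 105 to 235 mm; shoulders y 75 to 105. Its saddle (z -24 to -30) reaches x +-50 mm. Moved over 24 mm sideways it counts as hit too hard
- jar_end (a point): middle of the jar's closed end (jar y 237, z 16 mm). The jar gives sideways on rubber mounts along stand x only: 0.25 kg empty, 320 N/m, stops 30 mm either side, swings at about 5 Hz. A slow push frees nothing; quick light taps (fingertips arriving at about 0.2 to 0.3 m/s, pushing in some 10 mm, then drawn back) shake the blanks some millimetres down the neck each time
- tap_spot (a point): middle of the face of the black rubber pad (90 along jar y, 56 along z, 6 mm thick) on the jar's flat side that faces stand -x, the place to tap: jar x -54, y 170, z 16 mm; at rest 147 mm level distance behind the mouth, about 204 mm above the table
- mouth (a point): middle of the lower inner edge of the mouth, axes as the jar's; 105 mm above the table. The thin clear neck (jar y 0 to 78 mm, outside 48 x 38, inside 40 x 32 mm, white rim 56 x 46 mm) is not to be touched. The blanks slide out towards stand -y and land 0 to 60 mm beyond the mouth
- blank_a: brass blank, 72 x 15 x 14 mm, about 0.12 kg, lying along the neck on its floor, on the stand's -x side; origin at the middle of its underside, y along its length, z up from its underside; at the start its front end stands about 5 mm out of the mouth
- blank_b: the same, beside it on the +x side, its front end about 5 mm inside the mouth
- tote: loose open light grey metal tote, 0.35 kg, 116 (x) by 210 (y) by 50 mm high, walls and floor 4 mm; origin at the middle of its underside, z up. A crosswise wall parts it into two compartments, 98 mm long (y), 108 mm wide. On that wall stands the grip
- tote_grip (a point): centre of the tote's grip, 88 mm above its underside: a bar 104 mm long (tote x), 20 mm thick (y), 24 mm high with 25 mm of free space below. Set with its end wall about 20 mm behind the mouth (tote's middle 85 mm beyond the mouth towards stand -y, long side along stand y), the tote catches the blanks
- jar_lid: the jar's square white lid, 62 x 62 x 18 mm, a bystander; origin at the middle of its underside
- yellow_cap: yellow plastic ring 62 mm across, 30 mm high, a bystander; origin at the middle of its underside
- blue_block: blue block 70 x 60 x 45 mm, a bystander; origin at the middle of its underside
- spanner: spanner 190 mm long lying flat, a bystander; origin at its middle
- step_clamp: dark steel step clamp 120 x 35 x 36 mm, a bystander; origin at the middle of its underside

How it is judged (in metres and radians):
On the way, in this order (a step that is already met when the one before it is completed fails the run):
1. the tote stands flat on the table with a compartment under the mouth, let go, both blanks still in the neck (x of mouth in the frame of tote between -0.045 and 0.045 m and (y of mouth in the frame of tote between 0.02 and 0.1 m or y of mouth in the frame of tote between -0.1 and -0.02 m) and angle between tote's own z axis and vertical below 0.1 rad and height (world z) of tote below 0.008 m and y of blank_a in the frame of mouth between 0 and 0.09 m and y of blank_b in the frame of mouth between 0 and 0.09 m and contact force between the fingers and tote below 0.3 N and linear speed of tote below 0.02 m/s), for 0.2 s.
2. the gripper taps the jar's body (contact force between the fingers and jar above 2 N).
3. both blanks lie in the tote (x of blank_a in the frame of tote between -0.058 and 0.058 m and y of blank_a in the frame of tote between -0.105 and 0.105 m and z of blank_a in the frame of tote between -0.005 and 0.06 m and linear speed of each of blank_a, blank_b below 0.03 m/s and x of blank_b in the frame of tote between -0.058 and 0.058 m and y of blank_b in the frame of tote between -0.105 and 0.105 m and z of blank_b in the frame of tote between -0.005 and 0.06 m), for 0.2 s.
At the end, for the whole second after the job is handed in: both blanks lie at rest inside the tote (origin within its walls and no more than 60 mm above its underside), and the tote stands flat on the table (within 0.1 rad), the mouth above one of its compartments (20 to 100 mm from the tote's middle along its length, within 45 mm across) (all of step 3 and x of mouth in the frame of tote between -0.045 and 0.045 m and (y of mouth in the frame of tote between 0.02 and 0.1 m or y of mouth in the frame of tote between -0.1 and -0.02 m) and angle between tote's own z axis and vertical below 0.1 rad and height (world z) of tote below 0.008 m); the robot touches nothing.
It fails at once if the jar is hit or pushed so hard that it moves over 24 mm sideways (distance of jar from where it was at the start of the episode above 0.024 m).
It fails at once if the thin neck is touched (contact force between any of the arm, the fingers, tote and neck_near above 1.5 N or contact force between any of the arm, the fingers, tote and neck_far above 1.5 N or contact force between any of the arm, the fingers, tote and neck_roof above 1.5 N or contact force between any of the arm, the fingers, tote and neck_floor above 1.5 N).
It fails at once if the blanks are touched by the robot (contact force between any of the arm, the fingers and blank_a above 0.5 N or contact force between any of the arm, the fingers and blank_b above 0.5 N).
It fails at once if another thing is pushed out of its place (over 30 mm) (distance of any of jar_lid, yellow_cap, blue_block, spanner, step_clamp from where it was at the start of the episode above 0.03 m).
It also fails if it takes over 64 s, if anything falls off the work surface, if the arm or the gripper's body presses on something with over 40 N, if the wrist force passes 120 N, or if a joint passes its speed limit or range.

## Working session

There is one attempt and no reset: what is moved stays moved. The work goes in short steps, Python scripts to look and compute and a tool call to move; the robot and the scene stay as the last step left them, time stands still between calls to the robot, and variables do not carry over. Pictures are saved under pics/ and viewed, and the job is handed in when it is done.

Besides the shell and the picture viewer there is one more tool, called after "Emit:" by a JSON object that holds its "fn" and its "kwargs", one argument or row to a line. jog_arm: Moves the arm, as the interface text tells. Its arguments: {"type":"object","properties":{"targets":{"type":"array","items":{"type":"array","items":{"type":"number"}}},"newtons":{"type":"number"}},"required":["targets"]}

```bash
ls; mkdir -p pics
python3 - <<'E'
from bench import r
import cv2
print(r.sense())
for n in ("scene","top","wrist"):
    s=r.snapshot(n); cv2.imwrite(f"pics/{n}0.png",s["pixels"][:,:,::-1]); print(n,{k:v for k,v in s.items() if k!="pixels"})
E
```

```text
pics
{'time': 0.0, 'joint_pos': array([-7.07261087e+01,  7.51558097e+00,  8.53306510e+01, -2.48861608e-04,
        8.72612781e+01, -4.89194146e+00]), 'qd': array([-0.00957429,  0.04321893, -0.00413935, -0.05731077,  0.07869092,
        0.05705808]), 'joint_efforts': array([ 1.91993502e-05, -5.69393992e+01, -5.00558925e+01, -6.19837442e-05,
        1.49103825e-02,  3.26368513e-05]), 'tool_pos': array([ 245.47190719, -546.87592685,  230.22635636]), 'tcp_rot': array([-1.79892860e+02, -8.92046126e-03,  2.41658365e+01]), 'ft_force': array([-0.1384307 ,  0.50801945, -0.1857523 ]), 'wrist_torque': array([-0.01176679,  0.01417571, -0.02941346]), 'finger_gap': 85.56509252376229}
scene {'fx': 560.9242714447432, 'fy': 560.9242714447432, 'cx': 313.62382071526844, 'cy': 250.45192491767912, 'origin': array([  255.06648134, -1012.5706714 ,  1171.41479684]), 'attitude': array([-131.77110832,    0.808159  ,  -16.71869884])}
top {'fx': 532.52253699651, 'fy': 532.52253699651, 'cx': 324.477981276282, 'cy': 238.92052783200182, 'origin': array([ 421.83799487,   37.46567894, 1436.53140045]), 'attitude': array([-173.20572852,   -0.53746892,  -88.89834886])}
wrist {'fx': 371.64829954431775, 'fy': 371.64829954431775, 'cx': 318.03343843972607, 'cy': 239.9017903337455, 'origin': array([ 309.58128116, -518.37593079,  372.56668157]), 'attitude': array([ 1.63823786e+02,  1.17949313e-01, -6.58408288e+01])}
```

View pics/scene0.png

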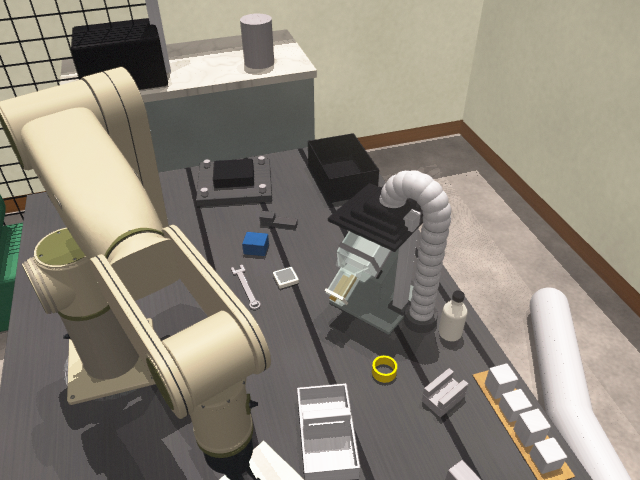

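View pics/top0.png

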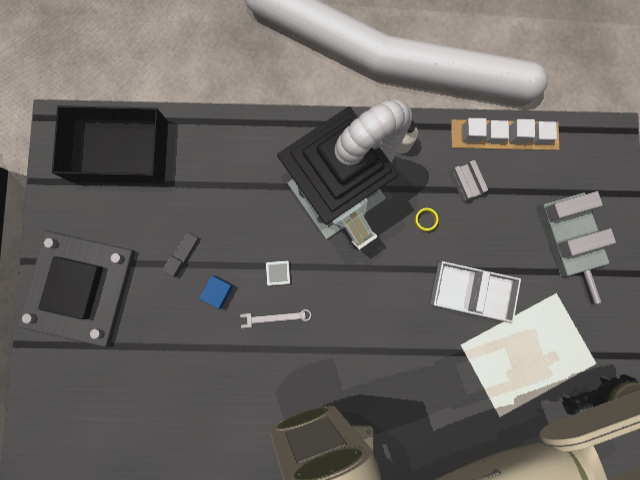

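View pics/wrist0.png

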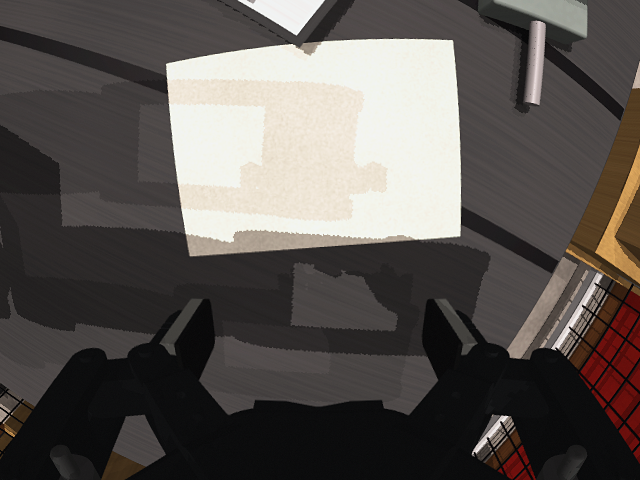

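The top view shows the tote at about (476,291), the mouth near (362,238), the hood at (340,165) and the yellow cap at (427,219). The scene view shows the same layout. I'll enlarge the crops next.

```bash
cat > h.py <<'E'
from bench import r
import cv2, numpy as np
from scipy.spatial.transform import Rotation as R
def rot(a): return R.from_euler('xyz',a,degrees=True).as_matrix()
def ray(s,u,v,fish=False):
    x,y=(u-s["cx"])/s["fx"],(v-s["cy"])/s["fy"]
    if fish:
        t=np.hypot(x,y); d=np.array([np.sin(t)*x/t,np.sin(t)*y/t,np.cos(t)])
    else: d=np.array([x,y,1.])
    return np.array(s["origin"]),rot(s["attitude"])@d
def hit(s,u,v,z,fish=False):
    o,d=ray(s,u,v,fish); return o+d*(z-o[2])/d[2]
def proj(s,p,fish=False):
    c=rot(s["attitude"]).T@(np.array(p)-s["origin"])
    if fish:
        t=np.arctan2(np.hypot(c[0],c[1]),c[2]); k=t/np.hypot(c[0],c[1]); return s["cx"]+s["fx"]*c[0]*k,s["cy"]+s["fy"]*c[1]*k
    return s["cx"]+s["fx"]*c[0]/c[2],s["cy"]+s["fy"]*c[1]/c[2]
def crop(s,x0,y0,w,h,k,name):
    im=cv2.resize(s["pixels"][y0:y0+h,x0:x0+w,::-1],None,fx=k,fy=k,interpolation=cv2.INTER_CUBIC)
    for i in range(0,w,10): cv2.line(im,(i*k,0),(i*k,6 if i%50 else 14),(0,0,255),1)
    for i in range(0,h,10): cv2.line(im,(0,i*k),(6 if i%50 else 14,i*k),(0,0,255),1)
    cv2.imwrite("pics/"+name,im)
E
python3 - <<'E'
from h import *
s=r.snapshot("top"); crop(s,420,250,110,80,7,"t1.png"); crop(s,270,100,140,160,5,"t2.png".replace("t2","t2"))
s=r.snapshot("scene"); crop(s,280,370,100,110,5,"s1.png"); crop(s,310,180,140,150,5,"s2.png")
E
```

```text
(no output)
```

View pics/t1.png

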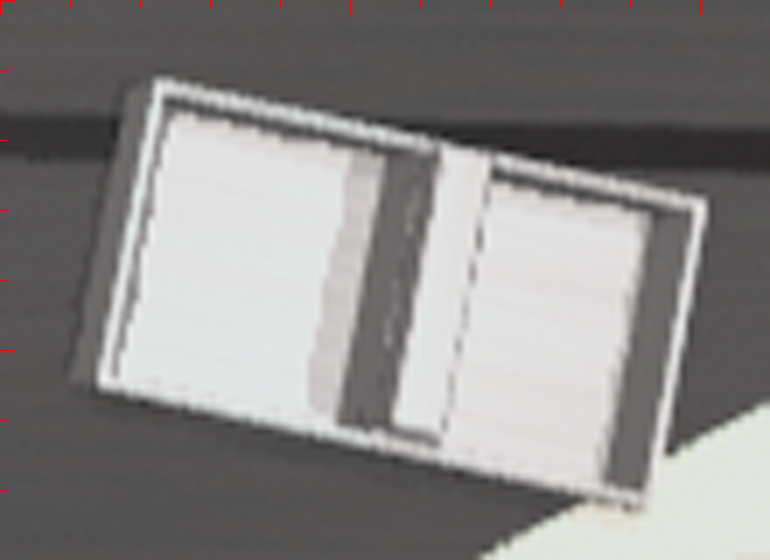

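View pics/t2.png

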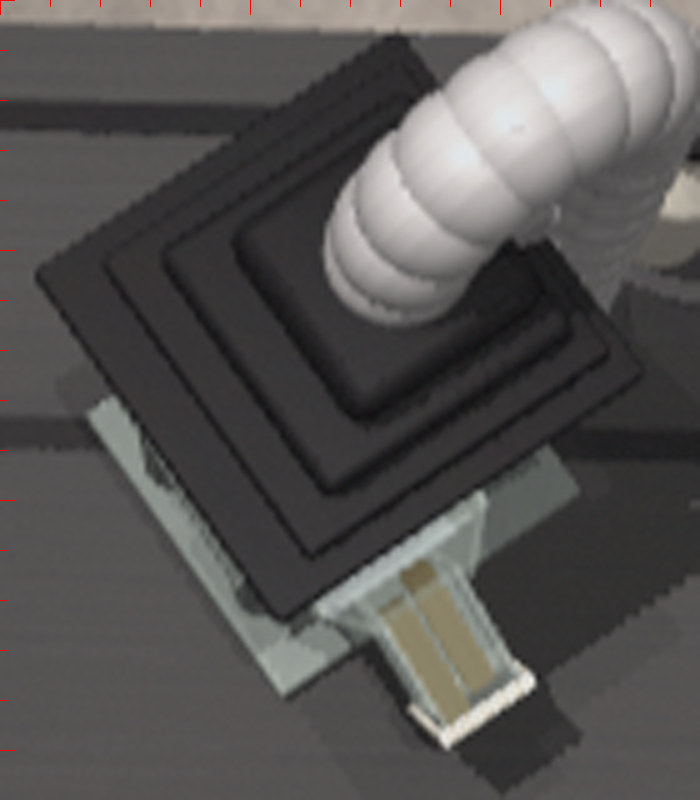

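View pics/s1.png

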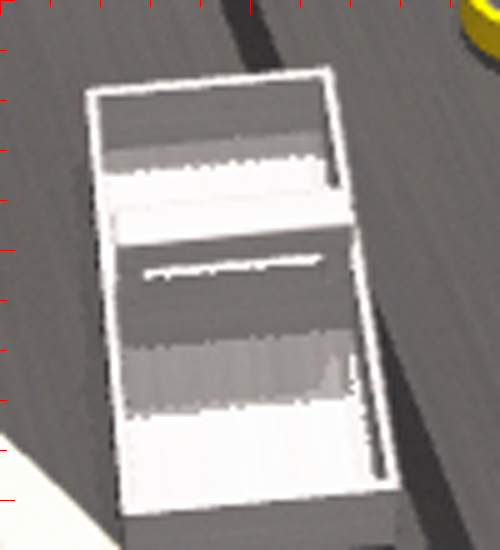

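View pics/s2.png

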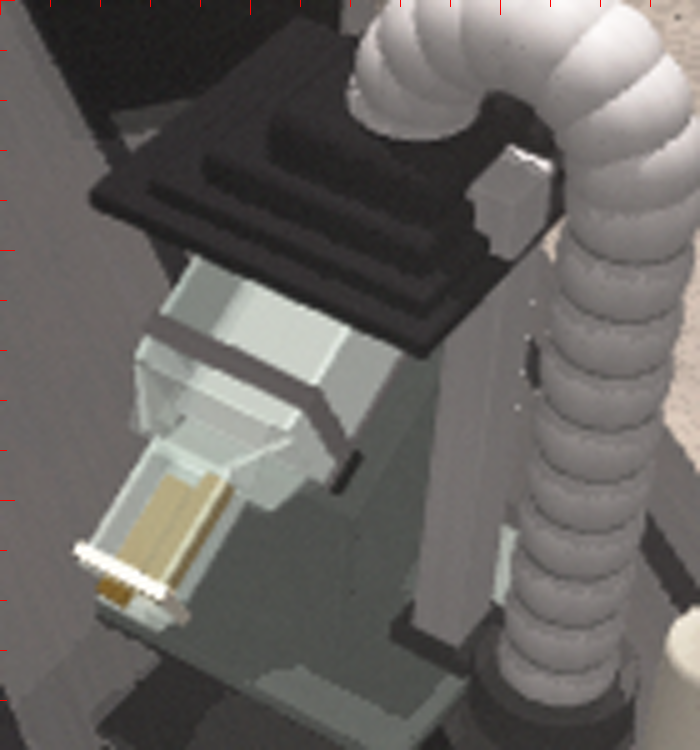

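Run:
```python
from h import *
s=r.snapshot("top"); q=r.snapshot("scene")
c=[hit(s,*p,50)[:2] for p in [(442.6,261.7),(520.7,279.0),(512.1,322.1),(434.6,305.3)]]
c=np.array(c);print("tote",c, c.mean(0),[np.linalg.norm(c[i]-c[(i+1)%4]) for i in range(4)])
c2=np.array([hit(q,280+u/5,370+v/5,50)[:2] for u,v in [(90,92),(328,70),(398,487),(125,513)]]);print("tote scene",c2,c2.mean(0))
for cc in (c,):
    d=(cc[1]+cc[2]-cc[0]-cc[3]); print("long dir",np.degrees(np.arctan2(d[1],d[0])))
d=c2[3]+c2[2]-c2[0]-c2[1];print(np.degrees(np.arctan2(d[1],d[0])))
# grip top bar z=100
g=np.array([hit(s,420+u/7,250+v/7,100)[:2] for u,v in [(440,150),(490,155),(440,440),(392,425)]]);print("grip",g,g.mean(0))
for z in (5,10): print("plate",z,[hit(s,270+u/5,100+v/5,z)[:2].round(1) for u,v in [(285,695),(88,410),(578,490)]])
for z in (293,300): print("hood",z,[hit(s,270+u/5,100+v/5,z)[:2].round(1) for u,v in [(40,275),(285,618),(642,372)]],[hit(q,310+u/5,180+v/5,z)[:2].round(1) for u,v in [(92,200),(420,355)]])
# rim ends lower/upper
from scipy.optimize import least_squares
obs=[]
def T(p,x,y,a): 
    ca,sa=np.cos(a),np.sin(a); return np.array([x+ca*p[0]-sa*p[1],y+sa*p[0]+ca*p[1],p[2]])
O=[(s,270+285/5,100+695/5,(-70,60,'p')),(s,270+88/5,100+410/5,(-70,250,'p')),(s,270+578/5,100+490/5,(130,60,'p')),
(s,278,155,(-76,250,'h')),(s,327,223.6,(-76,60,'h')),(s,398.4,174.4,(120,60,'h')),(q,310+92/5,180+200/5,(-76,60,'h')),(q,310+420/5,180+355/5,(120,60,'h'))]
def f(v):
    o=[]
    for S,u,w,p in O:
        P=T((p[0],p[1],v[3] if p[2]=='p' else v[4]),*v[:3]); a=proj(S,P); o+=[a[0]-u,a[1]-w]
    return o
b=None
for a0 in np.radians([0,90,180,270]):
    k=least_squares(f,[650,0,a0,5,295],loss='soft_l1')
    if b is None or k.cost<b.cost:b=k
print(b.x,np.degrees(b.x[2]),b.cost,np.round(b.fun,1))
x,y,a=b.x[:3]
print("mouth from rim?",)
for n,p in dict(mouth=(0,0,105),rimLlo=(-28,0,0),).items(): 
    P=T(p,x,y,a); print(n,P,proj(s,P),proj(q,P))
def J(j): # jar->stand
    t=np.radians(30); jx,jy,jz=j
    return (jx, jy*np.cos(t)-jz*np.sin(t)*(1), 105+jy*np.sin(t)+jz*np.cos(t))
for n,j in dict(rimTL=(-28,0,39),rimTR=(28,0,39),rimBL=(-28,0,-7),rimBR=(28,0,-7),tap=(-54,170,16)).items():
    P=T(J(j),x,y,a); u=proj(s,P);w=proj(q,P); print(n,J(j),P.round(1),"top",np.round([(u[0]-270)*5,(u[1]-100)*5]),"scene",np.round([(w[0]-310)*5,(w[1]-180)*5]))
```

```text
tote [[ 533.57630555 -282.28245568]
 [ 492.42490734 -486.03614093]
 [ 380.80418003 -461.02743066]
 [ 420.02855784 -260.7324592 ]] [ 456.70848769 -372.51962162] [np.float64(207.86775080723604), np.float64(114.38803414848385), np.float64(204.09955268199266), np.float64(115.5746224630225)]
tote scene [[ 425.79693267 -261.29233092]
 [ 536.75776455 -282.9539664 ]
 [ 496.82621156 -487.08091694]
 [ 384.50008275 -464.31173072]] [ 460.97024788 -373.90973625]
long dir -101.25075039771936
-101.28275000670719
grip [[ 507.03325689 -372.07933194]
 [ 505.59159943 -390.07202816]
 [ 403.70151967 -370.42148105]
 [ 408.67261437 -353.35756362]] [ 456.24974759 -371.48260119]
plate 5 [array([592.5,  20.5]), array([747.6, 131.4]), array([ 708.7, -137.7])]
plate 10 [array([592. ,  20.5]), array([746.5, 131.1]), array([ 707.7, -137.1])]
hood 293 [array([742.3, 135.3]), array([591.9,  24.5]), array([ 704.3, -130.3])] [array([594.3,  31.3]), array([ 705. , -125.9])]
hood 300 [array([740.3, 134.7]), array([590.8,  24.6]), array([ 702.6, -129.3])] [array([591.6,  23. ]), array([ 701.4, -132.9])]
[ 5.85274024e+02
[... 501 characters left out ...]
64(328.06169957741986), np.float64(322.5794932077693))
rimTL (-28, np.float64(-19.499999999999996), np.float64(138.7749907475931)) [553.1 -59.1 138.8] top [450. 746.] scene [ 68. 557.]
rimTR (28, np.float64(-19.499999999999996), np.float64(138.7749907475931)) [ 585.8 -104.5  138.8] top [543. 682.] scene [158. 605.]
rimBL (-28, np.float64(3.4999999999999996), np.float64(98.93782217350893)) [571.8 -45.6  98.9] top [418. 716.] scene [ 95. 584.]
rimBR (28, np.float64(3.4999999999999996), np.float64(98.93782217350893)) [604.5 -91.1  98.9] top [508. 654.] scene [182. 632.]
tap (-54, np.float64(139.2243186433546), np.float64(203.85640646055103)) [666.8  54.7 203.9] top [221. 487.] scene [208. 279.]
```

Emit:
{"fn": "jog_arm", "kwargs": {
  "targets": [
    [0.027,-0.007,0.005,0,0,-0.124,0],
    [0.053,-0.014,0.01,0,0,-0.248,0],
    [0.08,-0.021,0.015,0,0,-0.372,0],
    [0.106,-0.029,0.02,0,0,-0.496,0],
    [0.133,-0.036,0.025,0,0,-0.62,0]
  ],
  "newtons": 40
}}

```text
time: 0.77
tool_pos: [353.0, -459.2, 206.1]
tcp_rot: [180.0, 0.0, 60.0]
ft_force: [0.8, -0.6, 0.4]
finger_gap: 85.5
```

```bash
cat >> h.py <<'E'
def delta(bp,br,tp,tr):
    B=R.from_euler('xyz',br,degrees=True);T=R.from_euler('xyz',tr,degrees=True)
    d=B.inv().apply(np.array(tp)-bp)/1000; w=(B.inv()*T).as_rotvec()
    print("shift",d.round(4),"turn",w.round(4),"rows>=",max(np.linalg.norm(d)/.0417,np.linalg.norm(w)/np.radians(7.16)).round(1))
E
python3 - <<'E'
from h import *
q=r.sense();print(q["time"],q["tool_pos"],q["tcp_rot"],q["joint_pos"])
delta(q["tool_pos"],q["tcp_rot"],[458.8,-373.2,180],[180,0,168.75])
s=r.snapshot("top")
for n,p,z in [("cap",(427,219),20),("block",(215,292),40),("lid",(278,273),15),("sp",(305,315),0),("clamp",(181,254),30)]: print(n,hit(s,*p,z))
E
```

```text
0.7667 [ 352.97374588 -459.22888128  206.11297501] [1.79995356e+02 3.47072883e-03 6.00207716e+01] [-5.75240862e+01  4.98432650e+00  9.05718062e+01 -9.34079863e-04
  8.44381446e+01 -2.75447674e+01]
shift [0.1274 0.0487 0.0261] turn [-0.0000e+00  1.0000e-04 -1.8977e+00] rows>= 15.2
cap [ 650.53354822 -247.87857599   20.        ]
block [443.41654536 310.04928737  40.        ]
lid [497.43476092 149.51583044  15.        ]
sp [387.60204936  75.35517862   0.        ]
clamp [541.77431343 406.07598566  30.        ]
```

Emit:
{"fn": "jog_arm", "kwargs": {
  "targets": [
    [0.025,0.01,0.005,0,0,-0.124,0],
    [0.051,0.0195,0.01,0,0,-0.248,0],
    [0.076,0.029,0.016,0,0,-0.372,0],
    [0.102,0.039,0.021,0,0,-0.496,0],
    [0.1274,0.0487,0.026,0,0,-0.62,0]
  ]
}}

```text
time: 1.23
tool_pos: [459.5, -373.8, 180.1]
tcp_rot: [180.0, 0.0, 95.5]
ft_force: [-0.5, -0.4, -0.1]
finger_gap: 85.2
```

Emit:
{"fn": "jog_arm", "kwargs": {
  "targets": [
    [0,0,0,0,0,-0.124,0],
    [0,0,0,0,0,-0.248,0],
    [0,0,0,0,0,-0.372,0],
    [0,0,0,0,0,-0.496,0],
    [0,0,0,0,0,-0.62,0]
  ]
}}

```text
time: 1.65
tool_pos: [458.6, -374.7, 180.3]
tcp_rot: [-180.0, -0.0, 131.1]
ft_force: [-0.1, -0.2, 0.3]
finger_gap: 85.7
```

Emit:
{"fn": "jog_arm", "kwargs": {
  "targets": [
    [0,0,0,0,0,-0.124,0],
    [0,0,0,0,0,-0.248,0],
    [0,0,0,0,0,-0.372,0],
    [0,0,0,0,0,-0.496,0],
    [0,0,0,0,0,-0.62,0]
  ]
}}

```text
time: 2.07
tool_pos: [458.5, -374.8, 180.3]
tcp_rot: [180.0, -0.0, 166.6]
ft_force: [-1.6, -0.6, 0.4]
finger_gap: 85.5
```

Run:
```python
from h import *
q=r.sense();print(q["time"],q["tool_pos"],q["tcp_rot"],q["joint_pos"])
delta(q["tool_pos"],q["tcp_rot"],[458.8,-373.2,70],[180,0,168.75])
s=r.snapshot("wrist"); cv2.imwrite("pics/w1.png",s["pixels"][:,:,::-1])
import pickle; pickle.dump(s,open("w1.pkl","wb"))
```

```text
2.0667 [ 458.48069773 -374.83788419  180.28545718] [ 1.79999685e+02 -6.01003647e-03  1.66571299e+02] [-4.42262824e+01  7.90060033e+00  9.01623026e+01 -2.83463504e-03
  8.19424209e+01 -1.20797184e+02]
shift [1.000e-04 1.700e-03 1.103e-01] turn [ 0.     -0.0001 -0.038 ] rows>= 2.6
```

View pics/w1.png

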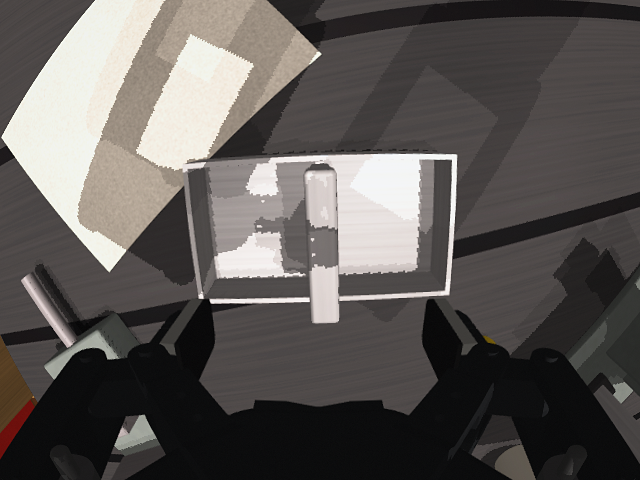

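The wrist view shows the bar running from about (320,172) to (324,321), centred between the fingers.

Run:
```python
from h import *
import pickle; s=pickle.load(open("w1.pkl","rb"))
a=hit(s,320,171,100,True);b=hit(s,324.5,321,100,True);d=a-b
print(a,b,(a+b)/2,np.linalg.norm(d),np.degrees(np.arctan2(d[1],d[0])))
c=np.array([hit(s,u,v,50,True) for u,v in [(186,165),(456,155),(449,297),(202,299)]]);print(c,c.mean(0));d=c[1]+c[2]-c[0]-c[3];print(np.degrees(np.arctan2(d[1],d[0])))
```

```text
[ 410.36250232 -362.40716234  100.        ] [ 508.49502132 -382.55629337  100.        ] [ 459.42876182 -372.48172786  100.        ] 100.17973231107763 168.39696468718006
[[ 384.8087453  -460.88176805   50.        ]
 [ 424.89003279 -258.95950783   50.        ]
 [ 540.44360507 -281.09260253   50.        ]
 [ 493.49104388 -483.26222901   50.        ]] [ 460.90835676 -371.04902686   50.        ]
77.84523810426973
```

Emit:
{"fn": "jog_arm", "kwargs": {
  "targets": [
    [-0.0005,0.001,0.03,0,0,-0.02,0],
    [-0.0005,0.002,0.06,0,0,-0.037,0],
    [-0.0005,0.002,0.09,0,0,-0.037,0],
    [-0.0005,0.002,0.11,0,0,-0.037,0],
    [-0.0005,0.002,0.11,0,0,-0.037,0.3]
  ],
  "newtons": 50
}}

```text
time: 2.53
tool_pos: [456.5, -370.1, 64.6]
tcp_rot: [179.7, -0.4, 168.2]
ft_force: [-0.9, 1.2, -0.5]
finger_gap: 75.8
```

Emit:
{"fn": "jog_arm", "kwargs": {
  "targets": [
    [0,0,0,0,0,0,0.6],
    [0,0,0,0,0,0,0.9],
    [0,0,0,0,0,0,1],
    [0,0,0,0,0,0,1],
    [0,0,0,0,0,0,1]
  ]
}}

```text
time: 2.95
tool_pos: [460.8, -373.9, 72.6]
tcp_rot: [-179.9, 0.2, 168.4]
ft_force: [1.4, 0.2, 9.1]
finger_gap: 19.0
```

Emit:
{"fn": "jog_arm", "kwargs": {
  "targets": [
    [0,0,0,0,0,0,1],
    [0,0,0,0,0,0,1]
  ]
}}

```text
time: 3.12
tool_pos: [460.8, -373.9, 72.6]
tcp_rot: [-179.9, 0.2, 168.4]
ft_force: [-0.2, 0.5, 5.5]
finger_gap: 19.4
```

Run:
```python
from h import *
q=r.sense()
delta(q["tool_pos"],q["tcp_rot"],[467.5,-155,92],[180,0,125.7])
delta([467.5,-155,92],[180,0,125.7],[516.2,-120,92],[180,0,125.7])
```

```text
shift [ 0.0375  0.2157 -0.0199] turn [-6.000e-04  3.700e-03  7.446e-01] rows>= 6.0
shift [0.   0.06 0.  ] turn [0. 0. 0.] rows>= 1.4
```

Emit:
{"fn": "jog_arm", "kwargs": {
  "targets": [
    [0,0,-0.004,0,0,0,1],
    [0,0,-0.012,0,0,0,1],
    [0,0,-0.02,0,0,0,1]
  ]
}}

```text
time: 3.37
tool_pos: [459.1, -372.4, 90.4]
tcp_rot: [180.0, -0.1, 168.4]
ft_force: [0.7, -0.4, -3.4]
finger_gap: 19.3
```

Emit:
{"fn": "jog_arm", "kwargs": {
  "targets": [
    [0.001,0.01,0,0,0,0.04,1],
    [0.005,0.03,0,0,0,0.11,1],
    [0.009,0.053,0,0,0,0.19,1],
    [0.013,0.076,0,0,0,0.27,1],
    [0.017,0.1,0,0,0,0.35,1]
  ]
}}

```text
time: 3.78
tool_pos: [462.9, -270.8, 90.9]
tcp_rot: [-180.0, 0.0, 148.1]
ft_force: [0.6, -0.5, -2.6]
finger_gap: 19.3
```

Run:
```python
from h import *
q=r.sense();print(q["tool_pos"],q["tcp_rot"],q["joint_pos"])
delta(q["tool_pos"],q["tcp_rot"],[467.5,-155,91],[180,0,125.7])
```

```text
[ 462.93784193 -270.80734829   90.91703523] [-1.79993797e+02  2.01437920e-02  1.48062715e+02] [-3.58013134e+01  4.17688096e+00  1.03925666e+02 -5.08335264e-03
  7.18769367e+01 -9.38624465e+01]
shift [ 5.740e-02  1.007e-01 -1.000e-04] turn [-0.      0.0004  0.3903] rows>= 3.1
```

Emit:
{"fn": "jog_arm", "kwargs": {
  "targets": [
    [0.012,0.023,0,0,0,0.085,1],
    [0.025,0.046,0,0,0,0.17,1],
    [0.038,0.068,0,0,0,0.25,1],
    [0.05,0.089,0,0,0,0.34,1],
    [0.0574,0.1007,0,0,0,0.39,1]
  ]
}}

```text
time: 4.2
tool_pos: [467.0, -153.3, 90.8]
tcp_rot: [180.0, -0.0, 125.7]
ft_force: [0.6, -0.1, -5.0]
finger_gap: 19.1
```

Emit:
{"fn": "jog_arm", "kwargs": {
  "targets": [
    [0,0,0,0,0,0,1],
    [0,0,0,0,0,0,1]
  ]
}}

```text
time: 4.37
tool_pos: [467.3, -155.3, 90.9]
tcp_rot: [180.0, 0.0, 126.1]
ft_force: [-0.6, -0.7, -3.9]
finger_gap: 19.0
```

Run:
```python
from h import *
q=r.sense();print(q["tool_pos"],q["tcp_rot"])
s=r.snapshot("top");crop(s,300,180,150,110,5,"t3.png")
s=r.snapshot("scene");crop(s,270,240,140,120,5,"s3.png")
s=r.snapshot("wrist");cv2.imwrite("pics/w3.png",s["pixels"][:,:,::-1])
```

```text
[ 467.31614313 -155.29768988   90.94545704] [1.79991475e+02 4.84304634e-02 1.26142624e+02]
```

View pics/t3.png

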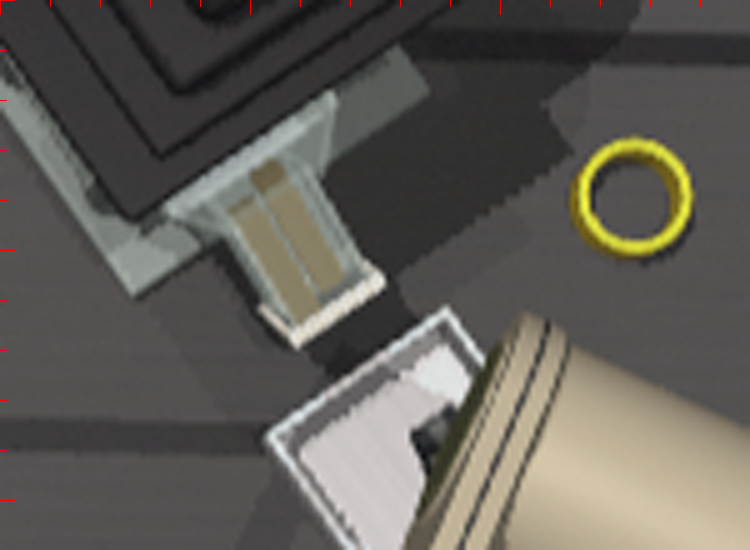

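View pics/s3.png

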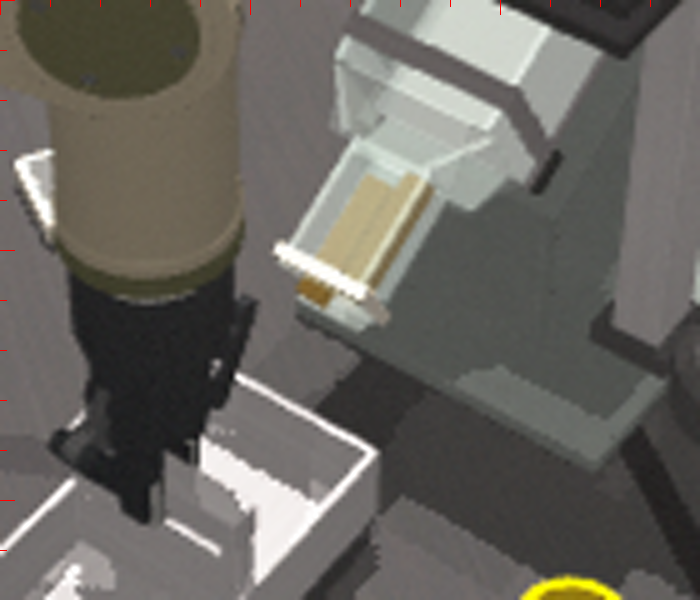

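View pics/w3.png

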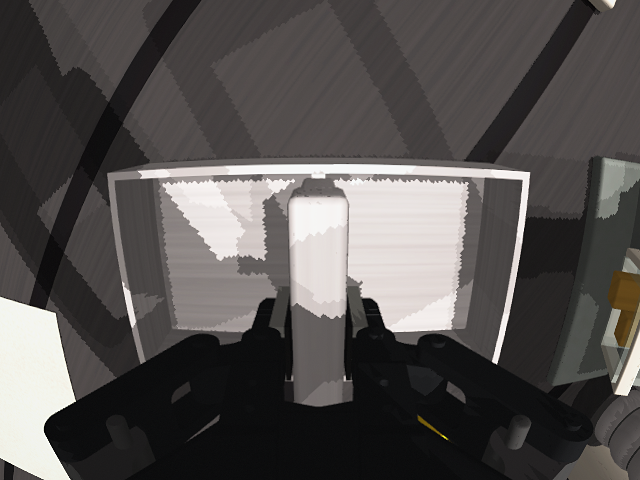

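The tote hangs level, with its end edge at top pixels (353.4,267.4) to (389.4,242), and the blanks haven't moved. Next I'll check the alignment.

```bash
cat >> h.py <<'E'
M=np.array([585.3,-70.4]); A=np.radians(-54.3)
X=np.array([np.cos(A),np.sin(A)]);Y=np.array([-np.sin(A),np.cos(A)])
def st(p): d=np.array(p)[:2]-M; return np.array([d@X,d@Y])
def wd(x,y): return M+x*X+y*Y
E
python3 - <<'E'
from h import *
s=r.snapshot("top"); q=r.sense()
a=hit(s,353.4,267.4,70);b=hit(s,389.4,242,70);print(st(a),st(b),np.linalg.norm(a-b),"tcp",st(q["tool_pos"]),q["tool_pos"])
# rim check: z heights
for u,v in [(447,745),(535,680)]: print(st(hit(s,270+u/5,100+v/5,138.8)))
w=r.snapshot("wrist");c=np.array([hit(w,u,v,70,True) for u,v in [(109,173),(529,173)]]);print([st(x) for x in c])
E
```

```text
[-60.60378221 -45.84408564] [ 53.75674087 -44.82217496] 114.36508882245909 tcp [   1.07045444 -146.22543267] [ 467.1773892  -156.59786453   90.58612564]
[-28.79455426 -18.42201171]
[ 25.30318038 -16.68097698]
[array([ -56.3005316 , -249.24263616]), array([-57.31763723, -43.7541718 ])]
```

Emit:
{"fn": "jog_arm", "kwargs": {
  "targets": [
    [0,0.008,0,0,0,0,1],
    [0,0.025,0,0,0,0,1],
    [0,0.045,0,0,0,0,1],
    [0,0.058,0,0,0,0,1],
    [0,0.062,0,0,0,0,1]
  ]
}}

```text
time: 5.03
tool_pos: [518.9, -118.2, 90.4]
tcp_rot: [180.0, 0.0, 126.0]
ft_force: [1.4, -0.6, -3.2]
finger_gap: 19.1
```

Emit:
{"fn": "jog_arm", "kwargs": {
  "targets": [
    [0,0,0.005,0,0,0,1],
    [0,0,0.01,0,0,0,1],
    [0,0,0.014,0,0,0,1],
    [0,0,0.017,0,0,0,1],
    [0,0,0.0175,0,0,0,1]
  ]
}}

```text
time: 5.45
tool_pos: [516.3, -119.5, 72.8]
tcp_rot: [-179.9, -0.1, 125.9]
ft_force: [-3.2, 2.0, 3.0]
finger_gap: 19.3
```

Run:
```python
from h import *
q=r.sense();print(q["tool_pos"],q["tcp_rot"],q["ft_force"],st(q["tool_pos"]))
s=r.snapshot("scene");crop(s,270,240,140,120,5,"s4.png")
```

```text
[ 516.32673241 -119.47616498   72.75735989] [-1.79943126e+02 -6.54103228e-02  1.25947887e+02] [-3.24976564  1.96088556  3.01406248] [ -0.39479898 -84.65001917]
```

View pics/s4.png

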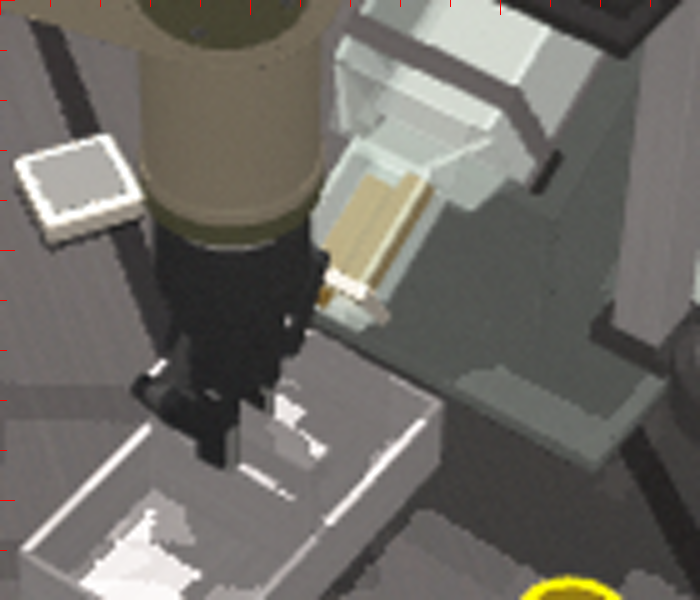

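Emit:
{"fn": "jog_arm", "kwargs": {
  "targets": [
    [0,0,0,0,0,0,0.75],
    [0,0,0,0,0,0,0.55],
    [0,0,0,0,0,0,0.5],
    [0,0,0,0,0,0,0.5],
    [0,0,0,0,0,0,0.5]
  ]
}}

```text
time: 5.92
tool_pos: [517.4, -119.4, 72.9]
tcp_rot: [180.0, 0.0, 126.0]
ft_force: [-0.2, -0.6, 0.1]
finger_gap: 42.8
```

Emit:
{"fn": "jog_arm", "kwargs": {
  "targets": [
    [0,0,-0.01,0,0,0,0.5],
    [0,0,-0.04,0,0,0,0.5],
    [0,0,-0.08,0,0,0,0.5],
    [0,0,-0.12,0,0,0,0.5],
    [0,0,-0.16,0,0,0,0.5]
  ]
}}

```text
time: 6.33
tool_pos: [516.8, -119.0, 235.2]
tcp_rot: [-180.0, -0.0, 126.0]
ft_force: [1.2, -0.2, -0.4]
finger_gap: 42.5
```

Run:
```python
from h import *
q=r.sense();print(q["time"],q["tool_pos"],q["tcp_rot"],q["ft_force"],st(q["tool_pos"]),q["joint_pos"])
s=r.snapshot("scene");cv2.imwrite("pics/s5.png",s["pixels"][:,:,::-1])
s=r.snapshot("wrist");cv2.imwrite("pics/w5.png",s["pixels"][:,:,::-1])
```

```text
6.3333 [ 516.78429219 -119.02376787  235.20791829] [-1.79997793e+02 -3.38819436e-03  1.25989033e+02] [ 1.21393144 -0.19777012 -0.43750116] [ -0.49517823 -84.01445005] [-1.85104292e+01 -3.44700658e+00  9.60349083e+01  1.70892035e-04
  8.74161383e+01 -5.44994698e+01]
```

View pics/s5.png

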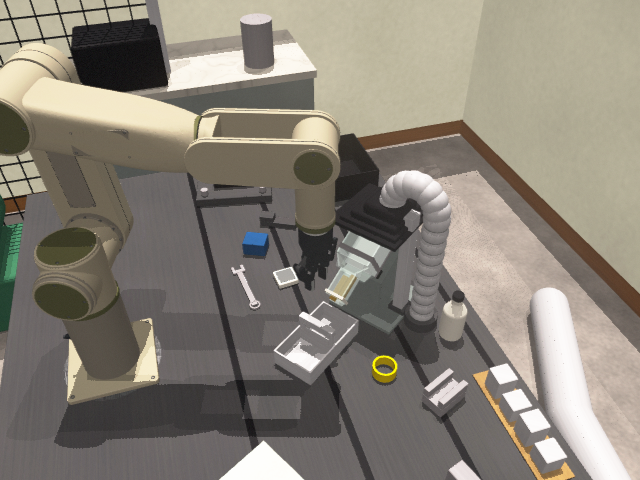

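View pics/w5.png

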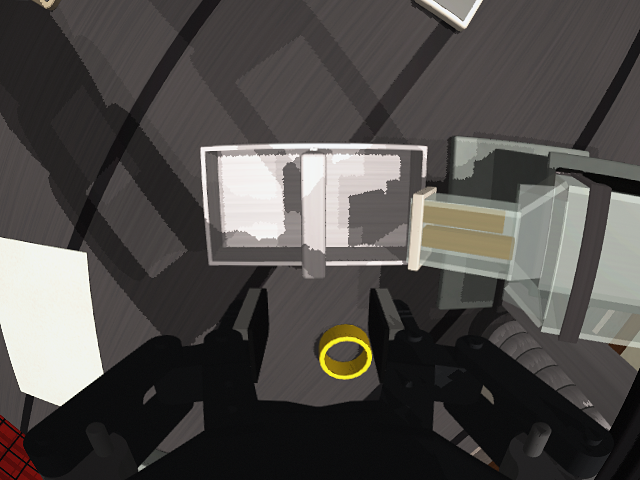

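The tote is flat with its end wall just behind the mouth. It is released, and both blanks are still in the neck. Next I swing round to the pad side and lean the gripper with the fingers shut.

Emit:
{"fn": "jog_arm", "kwargs": {
  "targets": [
    [0.025,0.002,0,0,-0.06,0,0.8],
    [0.06,0.008,0,0,-0.14,0,1],
    [0.1,0.016,0,0,-0.23,0,1],
    [0.14,0.026,0,0,-0.32,0,1],
    [0.16,0.034,0,0,-0.4,0,1]
  ]
}}

```text
time: 6.85
tool_pos: [450.1, 31.7, 234.4]
tcp_rot: [179.7, 23.2, 125.8]
ft_force: [0.8, 1.3, -0.2]
finger_gap: -0.2
```

```bash
cat >> h.py <<'E'
def tiltrpy(deg,base=(180,0,125.7)):
    B=R.from_euler('xyz',base,degrees=True); return (B*R.from_rotvec([0,-np.radians(deg),0])).as_euler('xyz',degrees=True)
E
python3 - <<'E'
from h import *
q=r.sense();print(q["time"],q["tool_pos"],q["tcp_rot"],st(q["tool_pos"]),q["joint_pos"],tiltrpy(42))
delta(q["tool_pos"],q["tcp_rot"],[*wd(-160,139),235],tiltrpy(42))
E
```

```text
6.85 [450.11052443  31.654156   234.39517558] [179.6830446   23.16763338 125.82251641] [-161.76512927  -50.23234031] [ 14.45702162 -25.93170509 117.86825997 -21.73886698  79.66157018
 -19.07196503] [180.   42.  125.7]
shift [-0.0022  0.1892  0.0013] turn [ 0.0066 -0.3287  0.0009] rows>= 4.5
```

Emit:
{"fn": "jog_arm", "kwargs": {
  "targets": [
    [0,0.028,0,0.001,-0.05,0,1],
    [-0.001,0.066,0,0.002,-0.12,0,1],
    [-0.001,0.106,0.001,0.004,-0.19,0,1],
    [-0.002,0.144,0.001,0.005,-0.26,0,1],
    [-0.002,0.18,0.001,0.0066,-0.3287,0,1]
  ]
}}

```text
time: 7.27
tool_pos: [599.4, 136.5, 233.9]
tcp_rot: [-179.8, 42.0, 126.0]
ft_force: [0.9, -0.5, 0.3]
finger_gap: 0.0
```

Emit:
{"fn": "jog_arm", "kwargs": {
  "targets": [
    [0,0,0,0,0,0,1],
    [0,0,0,0,0,0,1]
  ]
}}

```text
time: 7.43
tool_pos: [597.2, 135.5, 229.0]
tcp_rot: [-179.1, 41.7, 126.5]
ft_force: [-0.4, -0.0, -0.5]
finger_gap: -0.5
```

Run:
```python
from h import *
q=r.sense();print(q["time"],q["tool_pos"],q["tcp_rot"],st(q["tool_pos"]),q["joint_pos"])
delta(q["tool_pos"],q["tcp_rot"],[*wd(-110,139),192],tiltrpy(42))
s=r.snapshot("scene");cv2.imwrite("pics/s6.png",s["pixels"][:,:,::-1])
s=r.snapshot("top");crop(s,220,100,200,150,4,"t6.png")
s=r.snapshot("wrist");cv2.imwrite("pics/w6.png",s["pixels"][:,:,::-1])
```

```text
7.4333 [597.22505569 135.5334455  228.96965692] [-179.0705301    41.69934759  126.51575041] [-160.27639728  129.85479353] [ 30.94593247   6.01214981  96.91703559 -42.79203742  77.63010546
   4.59251989]
shift [-0.013   0.0094  0.061 ] turn [-0.0067 -0.0052  0.0106] rows>= 1.5
```

View pics/s6.png

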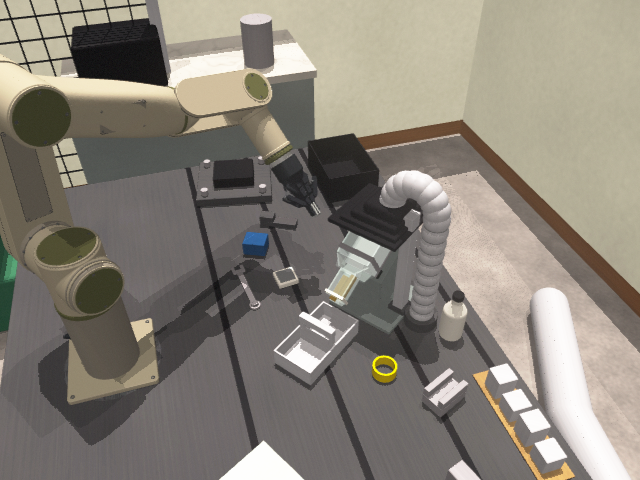

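View pics/t6.png

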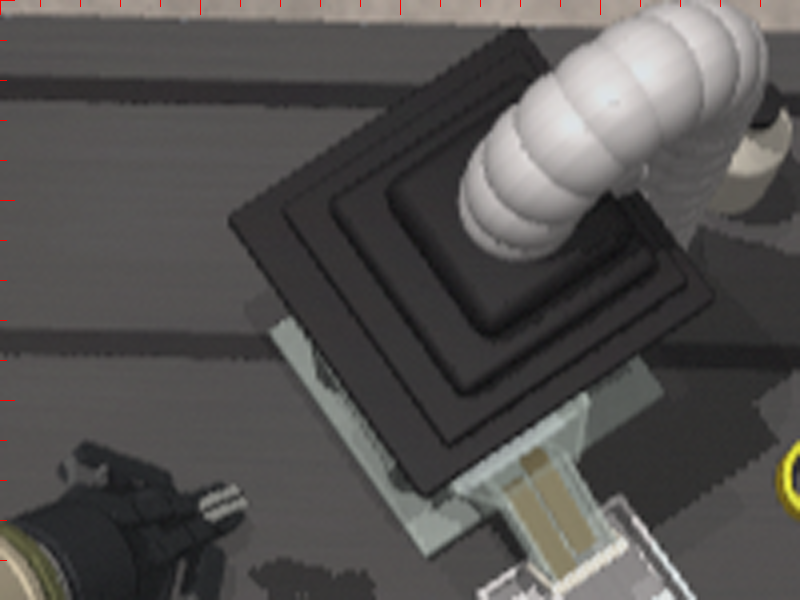

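View pics/w6.png

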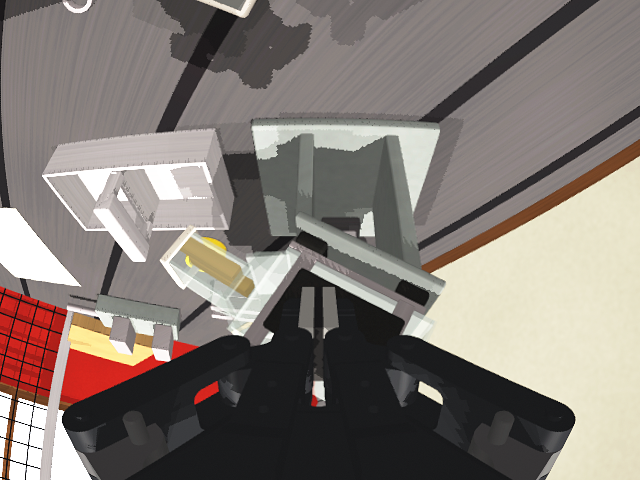

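Emit:
{"fn": "jog_arm", "kwargs": {
  "targets": [
    [-0.003,0.002,0.015,-0.002,-0.001,0.003,1],
    [-0.006,0.004,0.03,-0.003,-0.002,0.005,1],
    [-0.009,0.006,0.045,-0.005,-0.004,0.008,1],
    [-0.012,0.008,0.057,-0.0067,-0.005,0.0106,1],
    [-0.013,0.0094,0.061,-0.0067,-0.005,0.0106,1]
  ]
}}

```text
time: 8.0
tool_pos: [634.8, 96.5, 196.8]
tcp_rot: [179.3, 42.0, 125.0]
ft_force: [-0.2, -0.4, -0.3]
finger_gap: 0.3
```

Emit:
{"fn": "jog_arm", "kwargs": {
  "targets": [
    [0,0,0,0,0,0,1],
    [0,0,0,0,0,0,1],
    [0,0,0,0,0,0,1]
  ]
}}

```text
time: 8.25
tool_pos: [634.7, 99.0, 196.9]
tcp_rot: [179.4, 42.0, 125.2]
ft_force: [-0.3, -0.1, 0.0]
finger_gap: 0.0
```

Run:
```python
from h import *
q=r.sense();print(q["time"],q["tool_pos"],q["tcp_rot"],st(q["tool_pos"]),q["joint_pos"],q["ft_force"])
delta(q["tool_pos"],q["tcp_rot"],[*wd(-85,139),192],tiltrpy(42))
s=r.snapshot("scene");crop(s,250,140,180,150,4,"s7.png")
s=r.snapshot("wrist");crop(s,200,180,280,200,2,"w7.png")
```

```text
8.25 [634.71432699  99.00459155 196.91922599] [179.37846215  42.04352995 125.16465701] [-108.73538195  138.9831215 ] [ 26.00862237   8.94514868  97.40491524 -44.13767317  71.24216885
   4.55090828] [-0.25357584 -0.14122443  0.00529369]
shift [-0.0143  0.      0.0195] turn [ 0.0046  0.0008 -0.0069] rows>= 0.6
```

View pics/s7.png

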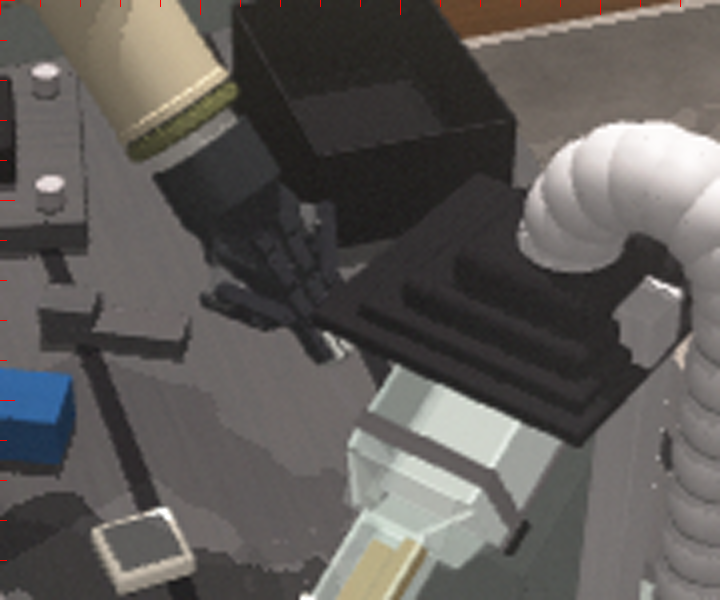

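View pics/w7.png

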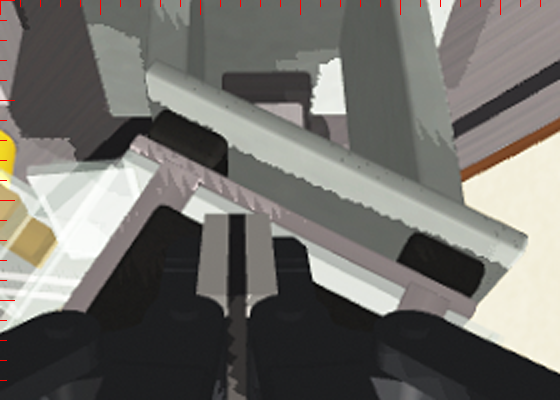

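Emit:
{"fn": "jog_arm", "kwargs": {
  "targets": [
    [-0.007,0,0.01,0.002,0,-0.003,1],
    [-0.0143,0,0.0195,0.0046,0.0008,-0.007,1],
    [-0.018,0,0.023,0.0046,0.0008,-0.007,1],
    [-0.022,0,0.0265,0.0046,0.0008,-0.007,1],
    [-0.022,0,0.0265,0.0046,0.0008,-0.007,1]
  ]
}}

```text
time: 8.77
tool_pos: [654.9, 69.6, 190.7]
tcp_rot: [-179.9, 42.0, 125.7]
ft_force: [-0.7, 0.5, 1.1]
finger_gap: 0.0
```

Run:
```python
from h import *
q=r.sense();print(q["time"],q["tool_pos"],q["tcp_rot"],st(q["tool_pos"]),q["ft_force"])
s=r.snapshot("wrist");crop(s,200,180,280,200,2,"w8.png")
```

```text
8.7667 [654.94690187  69.63837105 190.71294358] [-179.85758848   42.0020155   125.71849995] [-73.08101678 138.27726238] [-0.69441592  0.45320931  1.13007016]
```

View pics/w8.png

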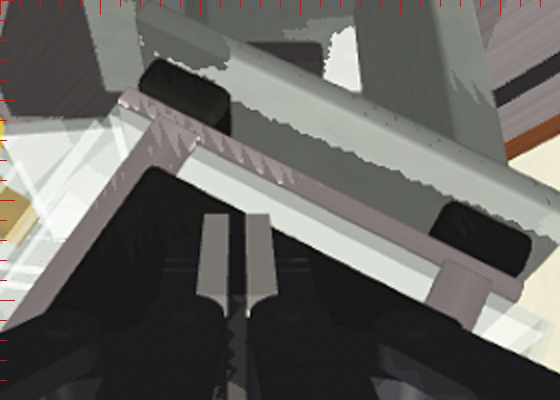

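Emit:
{"fn": "jog_arm", "kwargs": {
  "targets": [
    [-0.0022,0,0.002,0,0,0,1],
    [-0.0045,0,0.004,0,0,0,1],
    [-0.0045,0,0.004,0,0,0,1]
  ]
}}

```text
time: 9.07
tool_pos: [658.2, 65.9, 191.0]
tcp_rot: [-179.9, 42.0, 125.8]
ft_force: [0.1, 0.1, -0.5]
finger_gap: -0.2
```

Emit:
{"fn": "jog_arm", "kwargs": {
  "targets": [
    [-0.0022,0,0.002,0,0,0,1],
    [-0.0045,0,0.004,0,0,0,1],
    [-0.0045,0,0.004,0,0,0,1]
  ]
}}

```text
time: 9.32
tool_pos: [661.7, 60.9, 191.0]
tcp_rot: [-179.9, 42.0, 125.8]
ft_force: [-1.2, 0.4, -0.0]
finger_gap: 0.2
```

Run:
```python
from h import *
q=r.sense();print(q["time"],q["tool_pos"],q["tcp_rot"],st(q["tool_pos"]),q["ft_force"],q["ft_force"][:2]@X)
```

```text
9.3167 [661.72484732  60.88985228 190.99176242] [-179.88236576   42.00288748  125.77734225] [-62.0212783 138.676399 ] [-1.24169583  0.35424405 -0.01578266] -1.0122564448336149
```

Emit:
{"fn": "jog_arm", "kwargs": {
  "targets": [
    [0.0134,0,-0.012,0,0,0,1],
    [0.012,0,-0.0107,0,0,0,1],
    [0.002,0,-0.0018,0,0,0,1],
    [-0.008,0,0.0072,0,0,0,1],
    [0.0134,0,-0.012,0,0,0,1]
  ]
}}

```text
time: 9.73
tool_pos: [653.8, 70.1, 191.8]
tcp_rot: [-179.9, 42.1, 125.5]
ft_force: [0.5, 1.3, 0.4]
finger_gap: 0.1
```

Run:
```python
from h import *
q=r.sense();print(q["time"],q["tool_pos"],st(q["tool_pos"]),q["ft_force"])
s=r.snapshot("scene");crop(s,270,200,140,120,5,"s9.png")
```

```text
9.7333 [653.80994469  70.07690353 191.8394492 ] [-74.10060315 137.60985996] [0.50553303 1.26090234 0.39678499]
```

View pics/s9.png

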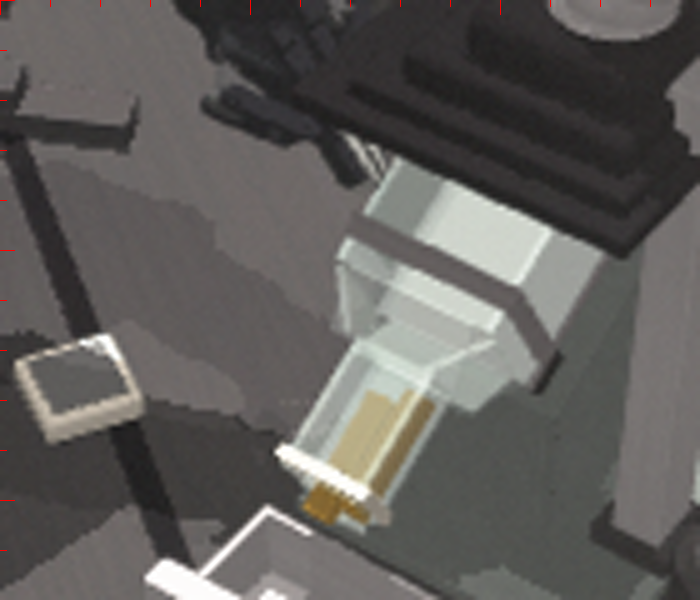

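The tap worked: blank_a now sticks out further, with its tip at crop (320,505). I'll repeat the same tap.

Emit:
{"fn": "jog_arm", "kwargs": {
  "targets": [
    [0,0,0,0,0,0,1],
    [-0.0105,0,0.0094,0,0,0,1],
    [-0.0215,0,0.0194,0,0,0,1],
    [0,0,0,0,0,0,1],
    [0,0,0,0,0,0,1]
  ]
}}

```text
time: 10.2
tool_pos: [651.0, 75.2, 190.6]
tcp_rot: [-179.9, 42.0, 125.7]
ft_force: [-0.7, -1.0, -0.1]
finger_gap: 0.1
```

Emit:
{"fn": "jog_arm", "kwargs": {
  "targets": [
    [0,0,0,0,0,0,1],
    [-0.0105,0,0.0094,0,0,0,1],
    [-0.0215,0,0.0194,0,0,0,1],
    [0,0,0,0,0,0,1],
    [0,0,0,0,0,0,1]
  ]
}}

```text
time: 10.62
tool_pos: [651.0, 75.2, 190.6]
tcp_rot: [-179.9, 42.0, 125.7]
ft_force: [-0.6, 0.6, 0.1]
finger_gap: 0.0
```

Run:
```python
from h import *
q=r.sense();print(q["time"],q["tool_pos"],st(q["tool_pos"]),q["ft_force"])
s=r.snapshot("scene");crop(s,270,200,140,120,5,"s10.png")
```

```text
10.6167 [650.97723486  75.21311486 190.59175121] [-79.92463869 138.30665396] [-0.56566581  0.62772635  0.0501511 ]
```

View pics/s10.png

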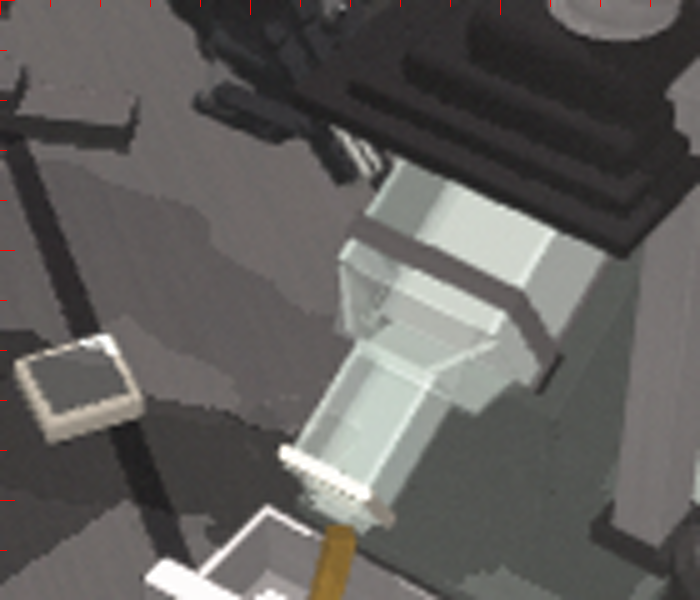

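The neck is empty and the blanks have dropped. I'll draw back a little, wait, then check the tote.

Emit:
{"fn": "jog_arm", "kwargs": {
  "targets": [
    [0.01,0,-0.01,0,0,0,1],
    [0.022,0,-0.02,0,0,0,1],
    [0.03,0,-0.027,0,0,0,1],
    [0.03,0,-0.027,0,0,0,1],
    [0.03,0,-0.027,0,0,0,1]
  ]
}}

```text
time: 11.08
tool_pos: [627.6, 108.9, 190.9]
tcp_rot: [-179.9, 42.0, 125.9]
ft_force: [0.1, 0.4, 0.0]
finger_gap: 0.1
```

Emit:
{"fn": "jog_arm", "kwargs": {
  "targets": [
    [0,0,0,0,0,0,1],
    [0,0,0,0,0,0,1],
    [0,0,0,0,0,0,1],
    [0,0,0,0,0,0,1],
    [0,0,0,0,0,0,1]
  ]
}}

```text
time: 11.5
tool_pos: [627.6, 108.3, 190.9]
tcp_rot: [-179.9, 42.0, 125.8]
ft_force: [0.6, 0.6, 0.1]
finger_gap: 0.1
```

Run:
```python
from h import *
q=r.sense();print(q["time"],st(q["tool_pos"]),q["ft_force"])
s=r.snapshot("scene");crop(s,250,250,140,140,4,"s11.png")
s=r.snapshot("top");crop(s,320,210,140,120,5,"t11.png")
```

```text
11.5 [-120.45096187  138.59438796] [0.59778805 0.63376288 0.06677599]
```

View pics/s11.png

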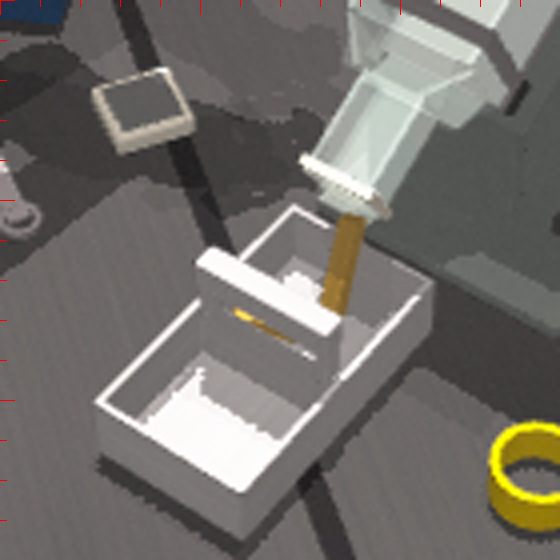

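View pics/t11.png

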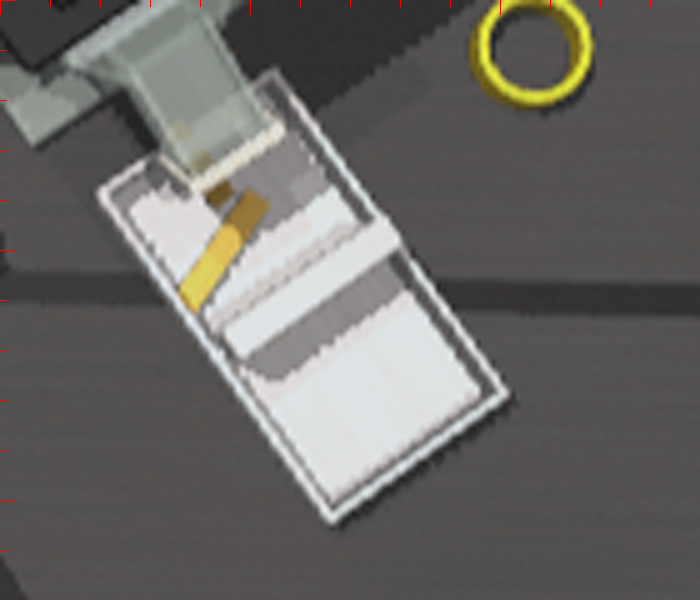

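The top view shows one blank lying diagonally in the near compartment. The second seems to lean under the mouth, from top (225,195) to (175,130), so I'll look closer.

Run:
```python
from h import *
s=r.snapshot("scene");crop(s,310,280,55,60,10,"s12.png")
s=r.snapshot("top");crop(s,335,220,60,60,10,"t12.png")
w=r.snapshot("wrist");cv2.imwrite("pics/w12.png",w["pixels"][:,:,::-1])
print(r.sense()["time"])
```

```text
11.75
```

View pics/s12.png

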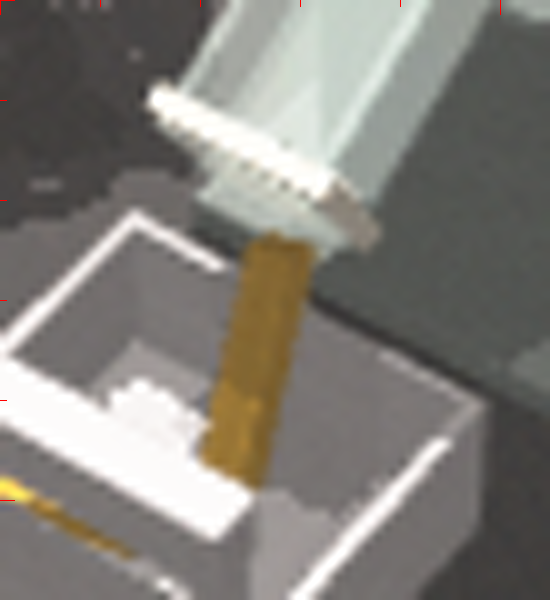

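View pics/t12.png

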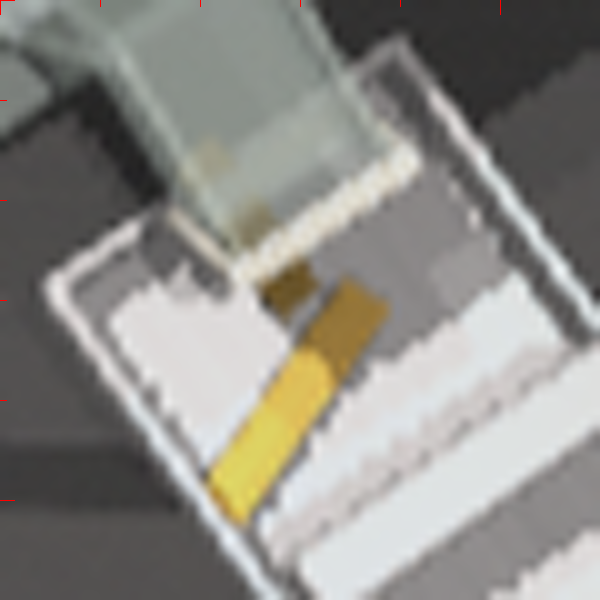

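View pics/w12.png

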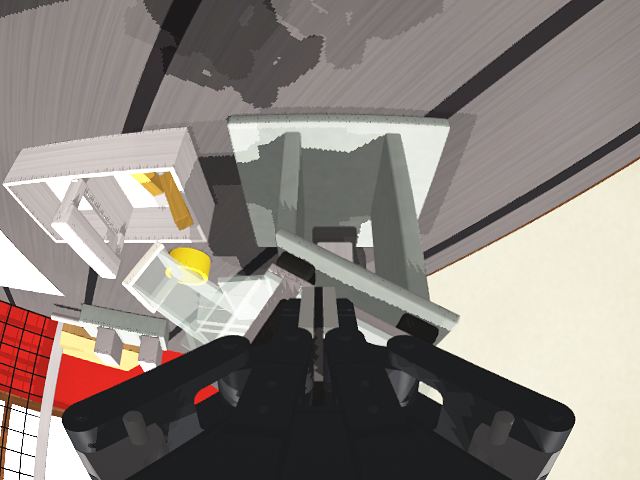

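Run:
```python
from h import *
from scipy.optimize import least_squares
s=r.snapshot("scene");t=r.snapshot("top")
for n,a,b in [("upper end",(310+28.2,280+23.7),(335+21,220+15.5)),("lower end",(310+23.2,280+47),(335+29.3,220+29))]:
    k=least_squares(lambda p:np.r_[np.array(proj(s,p))-a,np.array(proj(t,p))-b],[585,-70,40]);print(n,k.x.round(1),st(k.x).round(1),np.round(k.fun,1))
# tote edges, top (5x crop offset 320,210)
c=np.array([hit(t,320+u/5,210+v/5,50) for u,v in [(100,190),(275,72),(508,395),(332,520)]]);print([st(x).round(1) for x in c],st(c.mean(0)))
q=r.sense();print(q["time"],q["ft_force"])
s2=r.snapshot("scene");d=np.abs(s2["pixels"].astype(int)-s["pixels"])[280:340,300:370];print("frame diff",d.max())
```

```text
upper end [595.1 -53.4  73.2] [-8.1 17.9] [-0.  0.  0. -0.]
lower end [569.4 -80.5  17.2] [ -1.1 -18.8] [-1.2  0.2  0.3 -1.2]
[array([-58.6,  16.1]), array([53. , 15.1]), array([  55. , -192.1]), array([ -57.6, -192.5])] [ -2.05939879 -88.36079502]
11.85 [-0.6038093  -0.50924591  0.77312557]
frame diff 31
```

Run:
```python
from h import *
a=r.snapshot("scene")["pixels"].astype(int)
for i in range(12): r.snapshot("top")
s=r.snapshot("scene")["pixels"].astype(int)
d=np.abs(s-a); print("box",d[280:340,300:370].mean(),"else",d[400:460,50:200].mean(), (d[280:340,300:370].max(2)>25).sum(), r.sense()["time"])
top=r.snapshot("top")
for n,p,z in [("cap",(427,219),20),("lid",(278,273),15)]: print(n,hit(top,*p,z))
cv2.imwrite("pics/t13.png",top["pixels"][:,:,::-1])
```

```text
box 1.0727777777777778 else 1.1596296296296296 1 12.6
cap [ 650.53354822 -247.87857599   20.        ]
lid [497.43476092 149.51583044  15.        ]
```

View pics/t13.png

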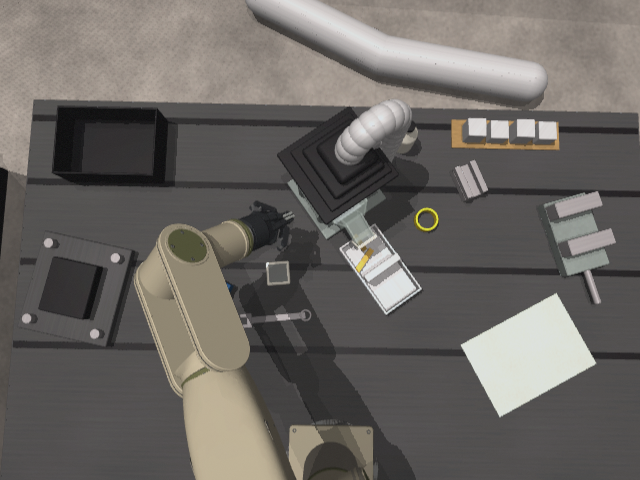

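The scene is static: the cap is at (427,219), the lid at (278,273), the tote under the mouth, and the robot is clear of everything.

```bash
python3 -c "
from bench import r
print(r.hand_in())"
```

```text
the job is handed in; nothing more can be done
None
```

I set the tote under the jar's mouth, let go, and shook both blanks out with three light taps on the rubber pad at about 0.18 m/s. I handed the job in at about 12.6 s; no verdict is reported.

**Tote:** It stands flat, with its middle about 88 mm beyond the mouth and about 2 mm off to the side. That is inside the 20 to 100 mm and 45 mm limits.

**Blanks:** The neck is empty. One blank lies on the floor of the compartment. The other leans against the tote's end wall, with its middle about 42 to 45 mm up, under the 60 mm limit. That height is good to about 7 mm, because my position for its lower end fitted the two camera views only to about 1 pixel. Its upper end, at about 73 mm, stands above the 50 mm wall.

**At rest:** Two pictures 0.65 s apart showed no change around the blanks. An earlier pair had differed by up to 31 grey levels there, which I took to be image noise.

**Other checks:**
- **Bystanders:** The yellow cap, lid and spanner look where they were in the last top view. The blue block and step clamp were mostly hidden by the arm there; neither was ever approached.
- **Robot:** It stands clear, about 60 mm back from the pad.
- **Not checked:** I did not measure the contact force or how far the jar moved during the taps. The pad was only just being touched in the slow approach beforehand, and the taps pushed in about 10 mm from there.

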